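# Hang a lift-off gate on its two pintles and swing it shut

## Task

Lift the small barred gate out of its slotted wooden stand, lower it gently so that both of its eyes go fully down over the two upright pintle pins of the steel jig, with the gate still standing open, then swing it shut under the tab and flat against the stop face of the keeper post. The plate with the pins is bolted somewhere along its slot, so feel for the pins: never press the gate hard against the jig (keep well under 35 N), and leave the nut, bolt, pipe offcut and pliers where they are.

Things in the scene. Friction and masses are not known exactly. Their poses are not given: they have to be found in the camera images.
- gate: Loose gate, about 0.42 kg: dark frame of 12 mm square bar with three round bars, upright in the stand. Origin on the vertical axis of its two eyes, level with its underside. x: level, from the eyes to the free end; y: across its thickness; z up. Frame: x 18 to 150 mm, y -6 to 6, z 0 to 140. Grasp the top rail (z 128 to 140) across its 12 mm.
- gate_eye (a point): On the gate: centre of the lower eye at its underside (gate frame 0, 0, 22 mm), axes as the gate. The eyes are flat level lugs, 32 (x) by 46 (y) by 10 mm thick, each with a vertical through hole of 12 mm diameter in its middle, chamfered 0.5 mm. The upper eye is the same, 82 mm higher.
- gate_grip (a point): On the gate: middle of the top rail (gate frame 85, 0, 134 mm), near its centre of mass along x; a good place to grasp from above.
- gate_end (a point): On the gate: its free end at half height, in the middle of its thickness (gate frame 150, 0, 70 mm).
- rack: Wooden stand, fixed: plywood base 130 x 80 x 8 mm with two rails 24 mm high that leave a slot 15.6 mm wide along its x axis; the gate stands in the slot on the plywood and must rise more than 24 mm to be clear. Origin: centre of the underside.
- jig: Steel jig, fixed: base plate 110 (x) x 250 (y) x 12 mm. Origin: centre of its underside; z up, x away from the robot, y from hinge post to keeper post (to the robot's left). Hinge post: y -113 to -37 mm, top z = 160; on its front a plate (face x = 1) with two level arms, 12 mm thick and 18 wide, that carry the pins. Open between the posts. The gate swings on the robot's side (-x).
- jig_slot (a point): On the jig (its frame -30, -75, 47 mm), axes as the jig: middle of the range of the pin axis. Both upright pins, 10 mm thick, share one axis at jig x = -30, anywhere within 13 mm of this point along jig y; not reported, unmoving. z: top of the lower arm, seat of the lower eye. Lower pin 26 mm long; upper 18 mm, on an arm 82 mm higher; the lower eye must pass under that arm. Tips chamfered 1 mm.
- jig_stop (a point): On the jig (its frame -24, 73, 95 mm), axes as the jig: on the stop face of the keeper post (y 51 to 95 mm), which looks to -x. The gate is shut when it lies along jig y with its side on this face (its mid-plane at jig x = -30). Above, a tab (z 172 to 180) reaches forward to x = -46, over the end of the shut gate (top then at z 165), so it cannot go down or up while shut.
- nut_m20: A large loose steel nut, 34 mm wide, 16 mm high, a bystander. Origin: centre of the underside.
- bolt_m16: A loose lying bolt, 81 mm long, a bystander. Origin: centre of the underside.
- pipe_offcut: A standing offcut of dark pipe, 43 mm in diameter, 56 mm high, a bystander. Origin: centre of the underside.
- combination_pliers: Yellow-handled pliers lying flat, 179 mm long, a bystander. Origin: centre of the underside.
Mind the look-alikes: they are no part of the job. There is more than one size of the rack; the one meant has the size given above.

How it is judged:
By the outcome, as a careful person would: the job done as asked, in the order asked, and still so for the second after the job is handed in, with the robot touching nothing.
It also fails if it takes over 72 s, if anything falls off the work surface, if the arm or the gripper's body presses on something with over 40 N, if the wrist force passes 120 N, or if a joint passes its speed limit or range.

## Robot

A 7-joint arm with a two-finger parallel gripper is mounted at the origin on a cart in front of the work surface, level with it; the furniture and walls round the work are solid. World frame = base frame: x ahead of the robot, y to its left, z up, the work surface at z = 0. Lengths are in m, angles in rad, forces in N, time in s.
With the tool pointing down it reaches from about 0.425 to 0.875 m from the base axis. Payload 8.4 kg.
Tool frame: the origin (TCP) lies at the very end of the fingers, on their centre line; the grasp point (between the pads) lies 19 mm behind it (manip.grip_point_offset is the z of the grasp point in the tool frame, in m); z points along the fingers, y is the direction in which the jaws open and shut (so a half turn about z gives the same grasp; the last joint's range is limited). The gripper opens to 87 mm and grips with 3 to 60 N. Pads are 19 mm wide; open, the fingers measure 117 mm over their backs; the gripper's body (75 mm by 190 mm) begins 51 mm behind the grasp point.
Start: joints at [1.208, 0.333, 0.04, 1.465, -0.013, 1.343, -0.059], TCP at [0.169, -0.627, 0.223] pointing down, gripper open.
Joint ranges: [-2.58, 2.58], [-0.38, 2.09], [-1.3, 1.39], [0.25, 2.4], [-1.5, 4.64], [0.08, 2.09], [-2.65, 2.65]. Speed limits (rad/s): [2.22, 2.22, 2.79, 2.79, 3.14, 3.14, 3.14].

## Interface

Orientations are given as a rotation vector (axis times angle).
In Python, from cell import readout, capture, manip, finder gives the robot as it stands.
- The arm moves only by the shell command python3 -m inch 'ROWS' [OPENING]. ROWS is JSON, a list of rows, each a list of 6 numbers: the shift along the tool's x, y, z as a fraction of full scale, then the turn, a rotation vector about the tool's x, y, z as a fraction of full scale. A call has exactly 10 rows; each row is the pose to reach, as a shift and turn from the pose commanded when the call began, along the tool's axes at that moment, turning the shorter way round; what a row does not reach only later rows make up. Full scale, the value 1, is 600 mm for a shift and 360 degrees for a turn. A row lasts 1/8 s, in which the tool goes at most 62.5 mm and 10.7 degrees, less where a joint would pass 70% of its speed; a pose out of reach is approached as far as the arm can. A call with a number of a shift or a turn outside -1 to 1 is refused whole. A call with a gripper value outside its range is refused whole. OPENING is the closure, from -1 (fully open) to 1 (shut), set as the call begins (- or left out, the last holds). The fingers move at their own pace and stop on an object; the grip force is fixed at half the most. Time passes only in rows, so rows that repeat a pose let the fingers close, or fill a call up. It gives the time, the measured TCP pose, the force and the opening at its end, in the units of the state.
- readout.state(): the state, without advancing time (a new reading comes with each control period).
- capture(name): name is "scene" or "top" or "wrist"; returns a dict with "image" (384x512x3 uint8, red, green, blue), "mtx" (3x3 intrinsics, pixels), "world_to_cam" (4x4, takes a point from world to camera coordinates). Camera axes: x right, y down, z forward; pixel columns grow to the right and rows downward; lengths in m; the calibration is good to about 2 mm. A picture is of the moment at which its call begins. There is no depth.
- manip.finish_job(): hands the job in, once; it reports no verdict.
Trained networks look in a picture, given as the dict that the camera call returned (one of the last four; its "shot" number tells which), for a name from the list of things; names that differ only in an ending like _2 or _b are one class to them, and where a whole thing is asked for, a point or a joint stands for the part that bears it (a point fixed in the world has none). Each returns a list of dicts, best first, with "confidence" (0 to 1); they miss things now and then, are a little off and sometimes report something else, mostly with a low value. They report only what shows in the picture. A call takes as long as a camera call. They do not tell look-alikes from the thing itself.
- finder.regions_of(picture, query): "region" (384x512 bool, what is visible of it) and "at" ([column, row] as shares, 0 to 1, of the picture: columns of its width, rows of its height, amid what is visible of it).
- finder.spot_point(picture, query): "at" ([column, row] as shares, 0 to 1, of the picture: columns of its width, rows of its height: a listed point, or the origin of a listed thing).
The state is a dict: "time": time; "qpos": joint angles; "joint_velocities": joint speeds; "tau": joint torques, N m; "ee_pos": TCP position; "tool_rot": TCP orientation; "force": force on the tool from outside, world axes, zero at the start; "wrist_torque": the same for the moment, N m; "opening": finger opening in m.
Only numpy, scipy, OpenCV 4.12 (cv2) and the standard library are available. Lean on these libraries where they do the work, as an engineer would, in place of code of your own. Each camera call takes 0.05 s, during which the arm holds its last target.

## Working session

There is one attempt and no reset: what is moved stays moved. The work goes in short steps, Python scripts to look and compute and a shell command to move; the robot and the scene stay as the last step left them, time stands still between calls to the robot, and variables do not carry over. Pictures are saved under pics/ and viewed, and the job is handed in when it is done.

```bash
ls; mkdir -p pics; python3 - <<'E'
from cell import readout, capture, manip, finder
import cv2
print(readout.state()); print(manip.grip_point_offset)
for n in ["scene","top","wrist"]:
    c=capture(n); cv2.imwrite(f"pics/{n}0.png",c["image"][:,:,::-1]); print(n,c["mtx"].tolist(),c["world_to_cam"].tolist())
    for q in ["gate","rack","jig"]:
        print(q,[(round(r["confidence"],2),[round(v,3) for v in r["at"]],int(r["region"].sum())) for r in finder.regions_of(c,q)])
    for q in ["gate_eye","gate_grip","gate_end","rack","jig","jig_slot","jig_stop"]:
        print(q,[(round(r["confidence"],2),[round(r["at"][0]*512),round(r["at"][1]*384)]) for r in finder.spot_point(c,q)])
E
```

```text
pics
{'time': 0.0, 'qpos': array([ 1.20781176,  0.3339445 ,  0.03988523,  1.46629409, -0.01336603,
        1.34329459, -0.05847749]), 'joint_velocities': array([ 0.00095636,  0.00110867, -0.00039122,  0.0021341 ,  0.00181743,
        0.00019684,  0.0006959 ]), 'tau': array([ 1.78632667e-04, -6.56371093e+01,  1.33595668e+00, -4.03809607e+01,
       -5.95979858e-02,  4.47792944e-02,  1.26909122e-04]), 'ee_pos': array([ 0.16930519, -0.62706648,  0.22162657]), 'tool_rot': array([-3.11268719e+00, -4.12939579e-01,  5.80077621e-04]), 'force': array([-0.8422851 , -0.12294729, -0.03512697]), 'wrist_torque': array([ 0.05567743, -0.02183214,  0.00492323]), 'opening': 0.08713568431893937}
-0.0187
scene [[371.9799038486351, 0.0, 252.85673127739497], [0.0, 371.9799038486351, 193.58445269572775], [0.0, 0.0, 1.0]] [[-0.06842681828411712, -0.9976169239060346, 0.008845545532851513, 0.12408708481023065], [-0.8165409664551935, 0.050908089410222575, -0.5750384478737226, 0.4987615636217343], [0.5732177776726151, -0.046570801677254, -0.8180785657815552, 0.8052358699128567], [0.0, 0.0, 0.0, 1.0]]
gate [(0.6
[... 1013 characters left out ...]
ate_end [(0.72, [161, 138])]
rack [(0.85, [299, 236]), (0.64, [220, 187])]
jig [(0.69, [321, 157])]
jig_slot [(0.81, [348, 166]), (0.56, [240, 164])]
jig_stop [(0.55, [293, 154]), (0.46, [203, 202])]
wrist [[275.7937699774603, 0.0, 254.16072503835474], [0.0, 275.7937699774603, 192.07702071295859], [0.0, 0.0, 1.0]] [[0.26008453787251806, -0.9655856326423679, -0.000647452144942229, -0.6500162807417313], [-0.9342439862591705, -0.25181187248483144, 0.2525449564221407, -0.03082155090915525], [-0.24401681765447375, -0.06507816001028463, -0.9675849450004179, 0.39040838568630515], [0.0, 0.0, 0.0, 1.0]]
gate []
rack []
jig []
gate_eye []
gate_grip []
gate_end []
rack []
jig []
jig_slot []
jig_stop []
```

View pics/scene0.png

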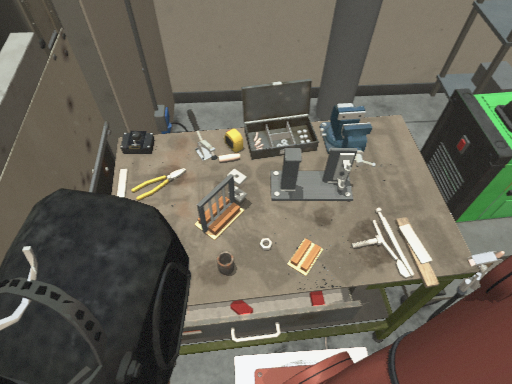

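View pics/top0.png

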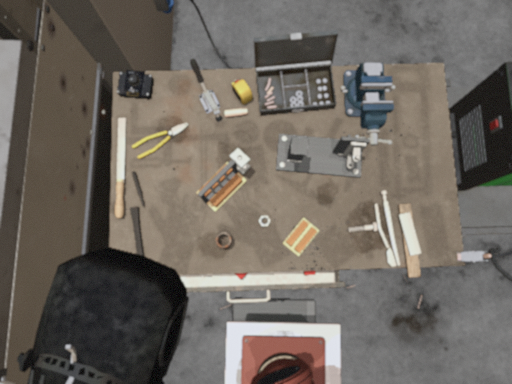

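```bash
python3 - <<'E'
import cv2
a=cv2.imread("pics/top0.png")[110:270,140:400]; cv2.imwrite("pics/topz.png",cv2.resize(a,None,fx=3,fy=3,interpolation=cv2.INTER_CUBIC))
a=cv2.imread("pics/scene0.png")[130:290,180:400]; cv2.imwrite("pics/scenez.png",cv2.resize(a,None,fx=3.6,fy=3.6,interpolation=cv2.INTER_CUBIC))
E
```

```text
(no output)
```

View pics/topz.png

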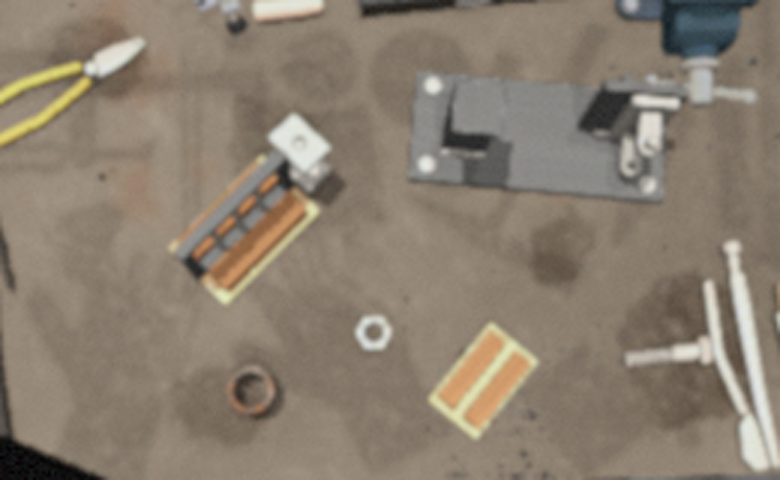

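View pics/scenez.png

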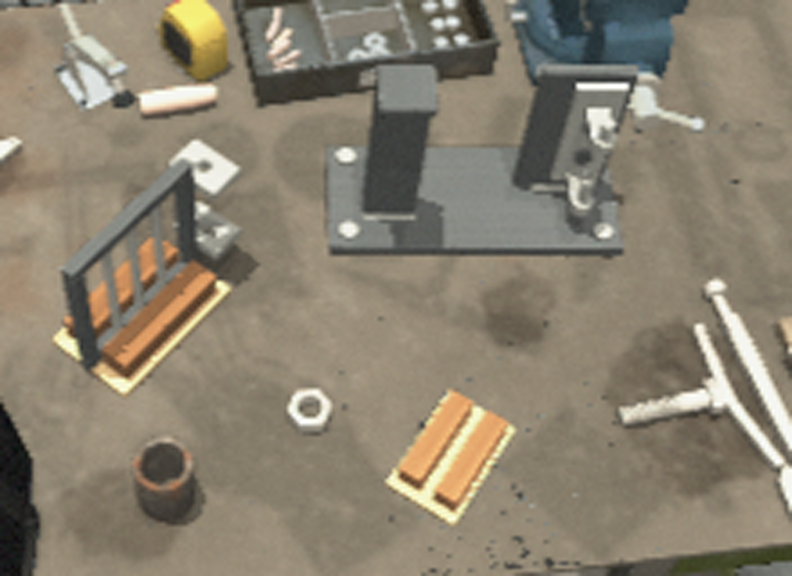

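```bash
cat > h.py <<'E'
import numpy as np,cv2
from scipy.optimize import least_squares
def T(p,z0,pts):
    x,y,a=p; pts=np.asarray(pts,float); c,s=np.cos(a),np.sin(a)
    return np.c_[x+c*pts[:,0]-s*pts[:,1], y+s*pts[:,0]+c*pts[:,1], z0+pts[:,2]]
def proj(c,P):
    M=np.asarray(c["world_to_cam"]);K=np.asarray(c["mtx"])
    q=(M[:3,:3]@P.T).T+M[:3,3]; q=q@K.T; return q[:,:2]/q[:,2:]
def fit(z0,obs,p0):
    # obs: list (cam, pts_local(m), pix)
    f=lambda p: np.concatenate([(proj(c,T(p,z0,L))-np.asarray(u)).ravel() for c,L,u in obs])
    r=least_squares(f,p0,loss="soft_l1"); return r.x,f(r.x).reshape(-1,2)
def draw(c,im,segs,off,s,col=(0,255,0)):
    for a,b in segs:
        u=proj(c,np.array([a,b])); u=(u-np.array(off)+.5)*s-.5
        cv2.line(im,tuple(int(round(v*8)) for v in u[0]),tuple(int(round(v*8)) for v in u[1]),col,1,cv2.LINE_AA,3)
def box(p,z0,x0,x1,y0,y1,za,zb):
    V=T(p,z0,[(x,y,z) for x in(x0,x1) for y in(y0,y1) for z in(za,zb)])
    return [(V[i],V[j]) for i in range(8) for j in range(i) if bin(i^j).count("1")==1]
def gate(p,z0):
    s=[]
    for b in [(.018,.150,-.006,.006,0,.012),(.018,.150,-.006,.006,.128,.140),(.018,.03,-.006,.006,0,.14),(.138,.15,-.006,.006,0,.14),(-.016,.016,-.023,.023,.022,.032),(-.016,.016,-.023,.023,.104,.114)]: s+=box(p,z0,*b)
    return s
def jig(p):
    s=box(p,0,-.055,.055,-.125,.125,0,.012)
    s+=box(p,0,-.024,.0,.051,.095,.012,.172)
    s+=box(p,0,.001,.03,-.113,-.037,.012,.16)
    s+=box(p,0,-.046,.0,.051,.095,.172,.18)
    return s
E
cat > f.py <<'E'
from h import *
from cell import capture
ct=capture("top");cs=capture("scene")
tz=lambda l:[((u+.5)/3-.5+140,(v+.5)/3-.5+110) for u,v in l]
sz=lambda l:[((u+.5)/3.6-.5+180,(v+.5)/3.6-.5+130) for u,v in l]
J=.001
jt=np.array([(55,125,12),(-55,125,12),(-55,-125,12)])*J
pj,r=fit(0,[(ct,jt,tz([(418,72),(408,183),(662,203)])),(cs,jt,sz([(325,145),(328,242),(622,247)]))],[.55,-.1,0])
print("jig",pj,r.round(1).tolist())
ge=np.array([(-16,-23,114),(-16,23,114),(16,23,114),(16,-23,114),(0,0,114)])*J
gr=np.array([(150,-6,140),(150,6,140)])*J
best=None
for a in (2.3,-2.3,.8,-.8):
  for flip in (1,-1):
    E=ge*[1,flip,1];G=gr*[1,flip,1]
    p,r=fit(.008,[(ct,E,tz([(297,112),(331,143),(300,172),(268,142),(299,142)])),(ct,G,tz([(178,250),(190,258)])),(cs,E,sz([(203,140),(240,168),(212,192),(171,162),(203,166)])),(cs,G,sz([(64,270),(85,275)]))],[.5,.05,a])
    if best is None or (r**2).sum()<best[0]: best=((r**2).sum(),p,r)
pg=best[1];print("gate",pg,best[2].round(1).tolist())
np.save("pg.npy",pg);np.save("pj.npy",pj)
for c,n,o,s,w,h in((ct,"t",(140,110),3,260,160),(cs,"s",(180,130),3.6,220,160)):
    im=c["image"][o[1]:o[1]+h,o[0]:o[0]+w,::-1];im=cv2.resize(im,None,fx=s,fy=s,interpolation=cv2.INTER_CUBIC)
    draw(c,im,gate(pg,.008),o,s);draw(c,im,jig(pj),o,s,(0,0,255));cv2.imwrite(f"pics/ov_{n}.png",im)
E
python3 f.py
```

```text
jig [ 0.63248958 -0.0994243  -0.069286  ] [[-0.6, -0.3], [-0.4, -1.3], [0.1, -0.3], [0.1, 0.2], [0.2, 1.5], [0.7, 0.6]]
gate [0.59553135 0.12943971 2.41381115] [[-1.0, -0.1], [0.1, 0.8], [2.3, -0.4], [0.6, -1.7], [0.5, -0.3], [-0.7, 0.9], [-1.4, 1.3], [-1.9, -0.7], [0.6, -0.5], [1.1, 0.0], [-0.2, 0.2], [0.8, -0.4], [0.3, -0.3], [-2.0, 0.7]]
```

View pics/ov_t.png

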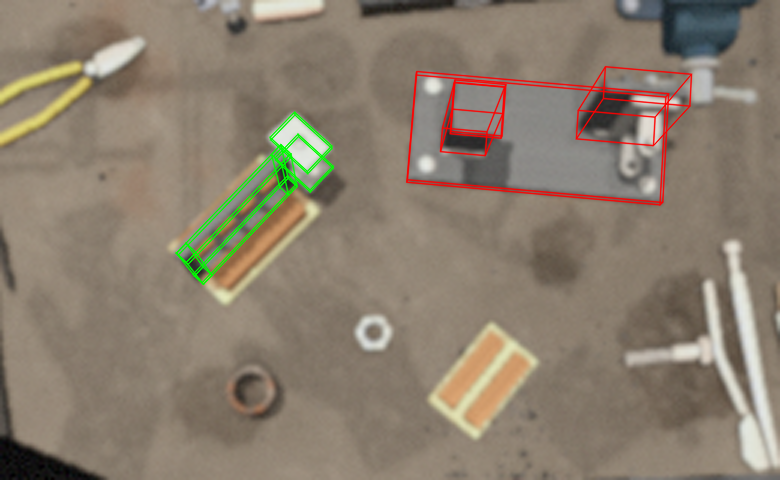

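View pics/ov_s.png

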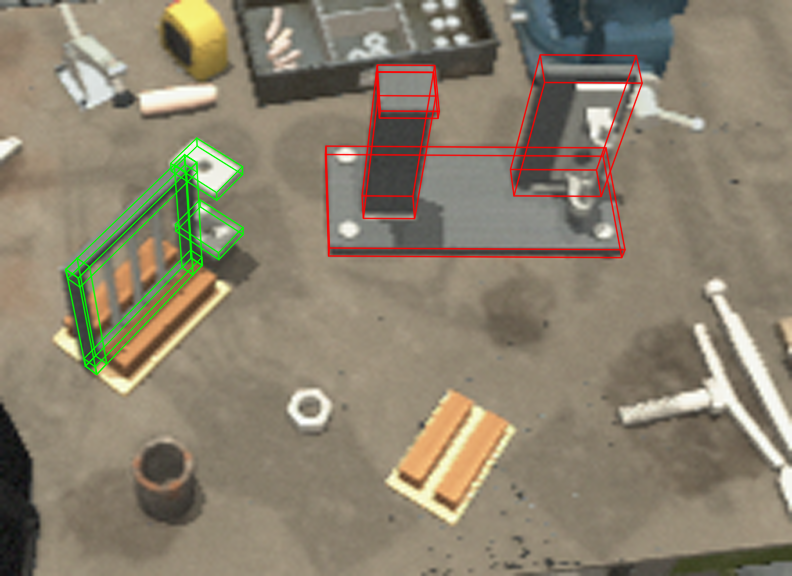

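```bash
cat >> h.py <<'E'
from scipy.spatial.transform import Rotation as Ro
def Rdown(yaw): return Ro.from_matrix(np.array([[np.cos(yaw),np.sin(yaw),0],[np.sin(yaw),-np.cos(yaw),0],[0,0,-1]]))
def row(pos,yaw,start=None):
    from cell import readout
    s=readout.state() if start is None else start
    R0=Ro.from_rotvec(s["tool_rot"]); d=R0.inv().apply(np.asarray(pos)-s["ee_pos"])/.6
    w=(R0.inv()*Rdown(yaw)).as_rotvec()/(2*np.pi)
    return [round(float(v),4) for v in np.r_[d,w]]
def st():
    from cell import readout
    s=readout.state();R=Ro.from_rotvec(s["tool_rot"]).as_matrix()
    print("t",round(s["time"],2),"pos",s["ee_pos"].round(4),"yaw",round(np.arctan2(R[1,0],R[0,0]),4),"tilt",R[:2,2].round(4),"F",s["force"].round(1),"M",s["wrist_torque"].round(2),"op",round(s["opening"],4))
E
python3 - <<'E'
from h import *
pg=np.load("pg.npy");g=T(pg,.008,[(.085,0,.134)])[0];print(g)
for p,y in [((.40,-.48,.28),.7),((.54,-.25,.28),1.2),((.58,.0,.28),1.8),((g[0],g[1],.28),pg[2])]: print(row(p,y))
st()
E
```

```text
[0.53206593 0.18598297 0.142     ]
[0.4351, -0.1371, -0.0958, -0.0, -0.0, -0.0694]
[0.7603, -0.4464, -0.0957, -0.0, -0.0, -0.149]
[0.9332, -0.8313, -0.0957, -0.0, -0.0, -0.2445]
[0.9369, -1.1513, -0.0957, -0.0, -0.0, -0.3422]
t 1.75 pos [ 0.1694 -0.6275  0.2225] yaw 0.2637 tilt [-0.      0.0001] F [-0.5 -1.2  0.1] M [-0.02  0.01 -0.03] op 0.0866
```

```bash
python3 -m inch '[[0.09,-0.03,-0.03,0,0,-0.017],[0.18,-0.06,-0.06,0,0,-0.034],[0.27,-0.09,-0.09,0,0,-0.051],[0.36,-0.12,-0.0958,0,0,-0.068],[0.44,-0.17,-0.0958,0,0,-0.085],[0.51,-0.23,-0.0958,0,0,-0.105],[0.58,-0.29,-0.0958,0,0,-0.125],[0.65,-0.35,-0.0958,0,0,-0.145],[0.71,-0.41,-0.0958,0,0,-0.165],[0.76,-0.46,-0.0958,0,0,-0.185]]' -1
python3 - <<'E'
from h import *
pg=np.load("pg.npy");g=T(pg,.008,[(.085,0,.134)])[0]
for p,y in [((.58,.0,.28),2.0),((g[0],g[1],.25),pg[2])]: print(row(p,y))
st()
E
```

```text
time: 3.0
ee_pos: [0.5387, -0.24, 0.2803]
tool_rot: [2.37, 2.061, 0.001]
force: [-0.0, -0.1, 0.7]
opening: 0.0871
[0.4057, 0.0127, 0.0005, 0.0001, -0.0, -0.0905]
[0.7016, -0.1095, 0.0505, 0.0001, 0.0, -0.1563]
t 3.0 pos [ 0.5387 -0.24    0.2803] yaw 1.4315 tilt [0.0004 0.0001] F [-0.  -0.1  0.7] M [-0.02 -0.18 -0.03] op 0.0871
```

```bash
python3 -m inch '[[0.08,0,0,0,0,-0.018],[0.17,0,0,0,0,-0.036],[0.26,0,0,0,0,-0.054],[0.35,-0.01,0,0,0,-0.072],[0.44,-0.02,0,0,0,-0.09],[0.53,-0.05,0,0,0,-0.11],[0.61,-0.08,0.01,0,0,-0.13],[0.68,-0.105,0.03,0,0,-0.148],[0.7016,-0.1095,0.0505,0,0,-0.1563],[0.7016,-0.1095,0.0505,0,0,-0.1563]]' -1
python3 - <<'E'
from h import *
from cell import capture
pg=np.load("pg.npy")
st()
c=capture("wrist");im=c["image"][:,:,::-1].copy();cv2.imwrite("pics/w1.png",im)
draw(c,im,gate(pg,.008),(0,0),1);cv2.imwrite("pics/w1o.png",im)
E
```

```text
time: 4.25
ee_pos: [0.533, 0.1839, 0.2488]
tool_rot: [-1.125, -2.932, 0.002]
force: [-0.0, -0.4, 0.7]
opening: 0.087
t 4.25 pos [0.533  0.1839 0.2488] yaw 2.4089 tilt [-0.0016 -0.0005] F [-0.  -0.4  0.7] M [-0.01 -0.19  0.01] op 0.087
```

View pics/w1o.png

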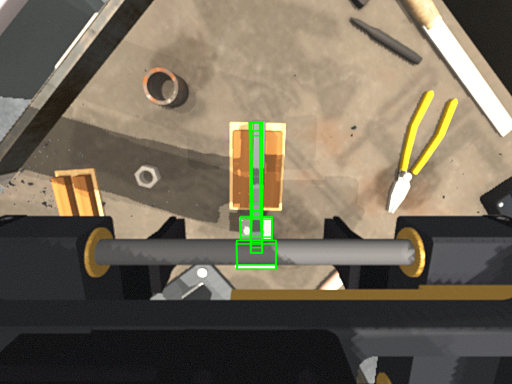

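View pics/w1.png

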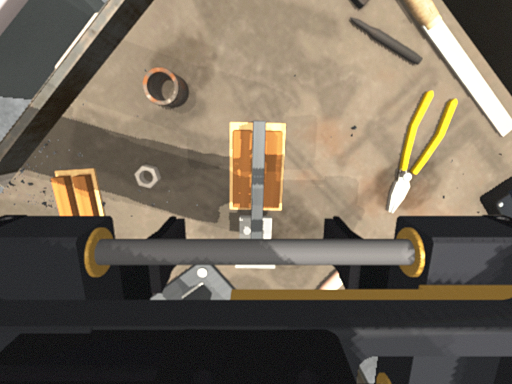

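```bash
python3 - <<'E'
from h import *
a=cv2.imread("pics/w1.png")[100:280,200:320]; cv2.imwrite("pics/w1z.png",cv2.resize(a,None,fx=4,fy=4,interpolation=cv2.INTER_CUBIC)[:600])
im=cv2.imread("pics/w1.png").astype(int)
for r in (140,160,185,205): print(r,im[r,245:275].sum(1).tolist())
from cell import capture
c=capture("wrist");pg=np.load("pg.npy")
for dy in(0,.002,.004):print(dy,proj(c,T(pg,.008,[(.13,dy-.006,.14),(.13,dy+.006,.14),(.09,dy-.006,.14),(.09,dy+.006,.14),(.15,dy,.14),(.05,dy-.006,.14),(.05,dy+.006,.14)])).round(1).tolist())
E
```

```text
140 [371, 375, 368, 371, 423, 498, 478, 375, 445, 555, 550, 547, 536, 548, 550, 557, 564, 558, 565, 510, 437, 493, 483, 476, 481, 486, 487, 486, 495, 506]
160 [370, 370, 362, 365, 363, 315, 307, 423, 514, 528, 520, 519, 528, 528, 533, 537, 550, 559, 524, 401, 260, 274, 276, 274, 286, 283, 279, 297, 285, 295]
185 [332, 324, 319, 318, 397, 442, 360, 416, 495, 462, 489, 500, 498, 515, 477, 480, 518, 481, 382, 291, 322, 330, 313, 325, 322, 318, 328, 326, 333, 320]
205 [306, 312, 306, 338, 404, 406, 366, 394, 454, 455, 451, 444, 449, 448, 451, 466, 459, 404, 307, 318, 318, 315, 312, 313, 318, 322, 323, 323, 317, 306]
0 [[262.2, 142.4], [249.5, 142.5], [262.2, 183.7], [250.0, 183.8], [255.7, 120.6], [262.3, 222.1], [250.5, 222.2]]
0.002 [[260.0, 142.4], [247.3, 142.5], [260.2, 183.7], [247.9, 183.8], [253.5, 120.6], [260.3, 222.1], [248.5, 222.2]]
0.004 [[257.9, 142.4], [245.2, 142.5], [258.1, 183.7], [245.9, 183.8], [251.3, 120.6], [258.3, 222.1], [246.5, 222.2]]
```

View pics/w1z.png

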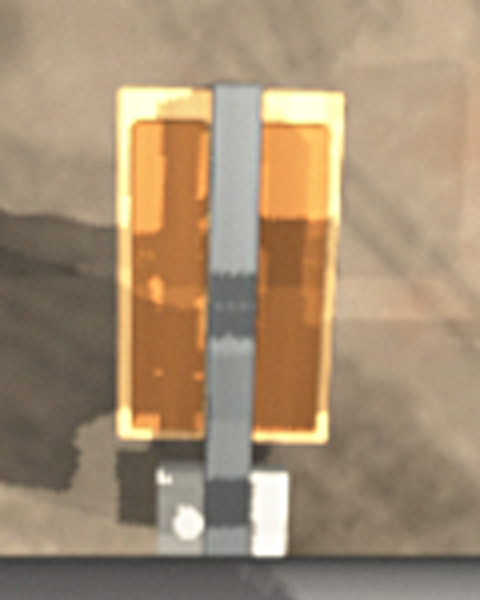

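```bash
python3 - <<'E'
from h import *
print(row((.5336,.1862,.123),2.381))
E
```

```text
[0.0052, 0.0046, 0.2114, -0.0001, 0.0001, 0.0038]
```

```bash
python3 -m inch '[[0.005,0.0046,0.0,0,0,0.0038],[0.0052,0.0046,0.06,0,0,0.0038],[0.0052,0.0046,0.12,0,0,0.0038],[0.0052,0.0046,0.17,0,0,0.0038],[0.0052,0.0046,0.2,0,0,0.0038],[0.0052,0.0046,0.21,0,0,0.0038],[0.0052,0.0046,0.2114,0,0,0.0038],[0.0052,0.0046,0.2114,0,0,0.0038],[0.0052,0.0046,0.2114,0,0,0.0038],[0.0052,0.0046,0.2114,0,0,0.0038]]' -1
python3 -m inch '[[0,0,0,0,0,0],[0,0,0,0,0,0],[0,0,0,0,0,0],[0,0,0,0,0,0],[0,0,0,0,0,0],[0,0,0,0,0,0],[0,0,0,0,0,0],[0,0,0,0,0,0],[0,0,0,0,0,0],[0,0,0,0,0,0]]' 1
python3 -c "
from h import *
st()"
```

```text
time: 5.6
ee_pos: [0.5331, 0.1881, 0.1233]
tool_rot: [1.161, 2.918, 0.001]
force: [0.1, 0.2, -0.1]
opening: 0.0866
time: 6.85
ee_pos: [0.5329, 0.188, 0.1229]
tool_rot: [1.161, 2.919, 0.0]
force: [0.3, 0.2, -0.2]
opening: 0.0117
t 6.85 pos [0.5329 0.188  0.1229] yaw 2.3844 tilt [0. 0.] F [ 0.3  0.2 -0.2] M [ 0.03 -0.12 -0.02] op 0.0117
```

```bash
python3 -m inch '[[0,0,-0.02,0,0,0],[0,0,-0.04,0,0,0],[0,0,-0.06,0,0,0],[0,0,-0.08,0,0,0],[0,0,-0.1,0,0,0],[0,0,-0.12,0,0,0],[0,0,-0.13,0,0,0],[0,0,-0.13,0,0,0],[0,0,-0.13,0,0,0],[0,0,-0.13,0,0,0]]' 1
python3 - <<'E'
from h import *
from cell import capture
st()
pj=np.load("pj.npy")
print(T(pj,0,[(-.03,-.075,0),(-.046,.051,0),(-.046,.095,0),(-.11,-.075,0)]).round(4))
c=capture("top");im=c["image"][:,:,::-1];o=(310,130);s=10
im=cv2.resize(im[130:190,310:380],None,fx=s,fy=s,interpolation=cv2.INTER_CUBIC);cv2.imwrite("pics/pt.png",im)
c=capture("scene");im=c["image"][:,:,::-1];
im=cv2.resize(im[135:205,315:375],None,fx=8,fy=8,interpolation=cv2.INTER_CUBIC);cv2.imwrite("pics/ps.png",im)
c=capture("wrist");cv2.imwrite("pics/w2.png",c["image"][:,:,::-1])
E
```

```text
time: 8.1
ee_pos: [0.5327, 0.1879, 0.2004]
tool_rot: [-1.161, -2.918, 0.001]
force: [-0.7, -0.9, -3.0]
opening: 0.0115
t 8.1 pos [0.5327 0.1879 0.2004] yaw 2.3844 tilt [-0.0008 -0.0001] F [-0.7 -0.9 -3. ] M [ 0.09 -0.11 -0.03] op 0.0115
[[ 0.5974 -0.1722  0.    ]
 [ 0.5901 -0.0454  0.    ]
 [ 0.5932 -0.0015  0.    ]
 [ 0.5176 -0.1666  0.    ]]
```

View pics/pt.png

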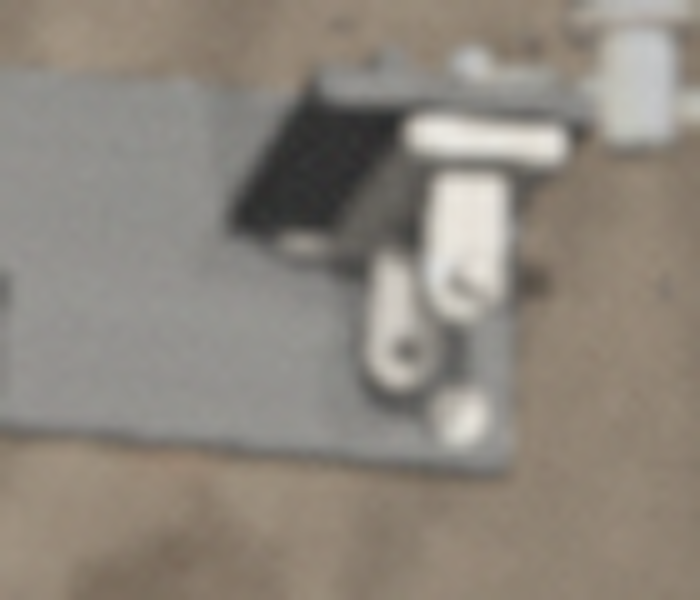

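View pics/ps.png

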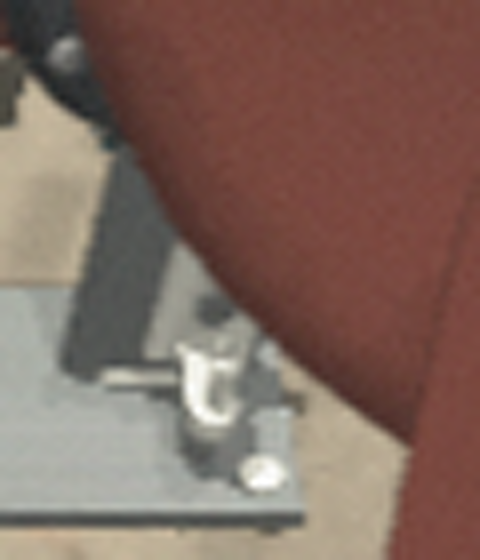

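View pics/w2.png

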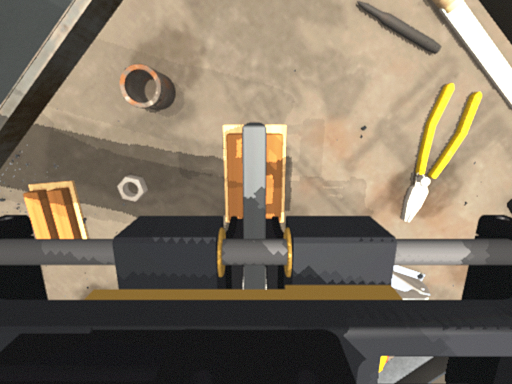

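```bash
python3 - <<'E'
from h import *
from cell import capture
pj=np.load("pj.npy");c=capture("top");im0=c["image"][:,:,::-1];o=(310,130);s=10
for d in(-.013,0,.013):
    print(d,proj(c,T(pj,0,[(-.03,-.075+d,.129),(-.01,-.075+d,.129),(-.03,-.075+d,.047),(-.03,-.075+d,.147),(-.039,-.075+d,.129),(-.039,-.075+d,.047)])).round(1).tolist())
# gate in hand check, wrist
cw=capture("wrist");s=__import__("cell").readout.state()
from math import atan2
yaw=2.3844
for gx in (.083,.085,.087,.089):
    ex=s["ee_pos"][:2]-gx*np.array([np.cos(yaw),np.sin(yaw)]); z0=s["ee_pos"][2]-.1153
    print(gx,proj(cw,T((ex[0],ex[1],yaw),z0,[(.15,-.006,.14),(.15,.006,.14),(.1,-.006,.14),(.1,.006,.14)])).round(1).tolist())
cv2.imwrite("pics/w2z.png",cv2.resize(cw["image"][110:230,215:300,::-1],None,fx=5,fy=5,interpolation=cv2.INTER_CUBIC))
im=im0[110:270,140:400];cv2.imwrite("pics/t2.png",cv2.resize(im,None,fx=3,fy=3,interpolation=cv2.INTER_CUBIC))
E
```

```text
-0.013 [[356.8, 158.2], [357.2, 151.0], [350.7, 164.9], [358.3, 156.6], [356.6, 161.5], [350.5, 168.0]]
0 [[352.0, 157.8], [352.4, 150.6], [346.1, 164.5], [353.4, 156.2], [351.8, 161.1], [346.0, 167.6]]
0.013 [[347.2, 157.4], [347.6, 150.2], [341.6, 164.1], [348.5, 155.8], [347.0, 160.6], [341.4, 167.2]]
0.083 [[267.3, 123.4], [242.6, 123.4], [266.3, 220.6], [243.6, 220.6]]
0.085 [[267.3, 127.6], [242.6, 127.7], [266.2, 224.1], [243.7, 224.1]]
0.087 [[267.2, 131.8], [242.7, 131.9], [266.2, 227.6], [243.7, 227.6]]
0.089 [[267.2, 136.0], [242.7, 136.0], [266.1, 231.1], [243.8, 231.1]]
```

View pics/w2z.png

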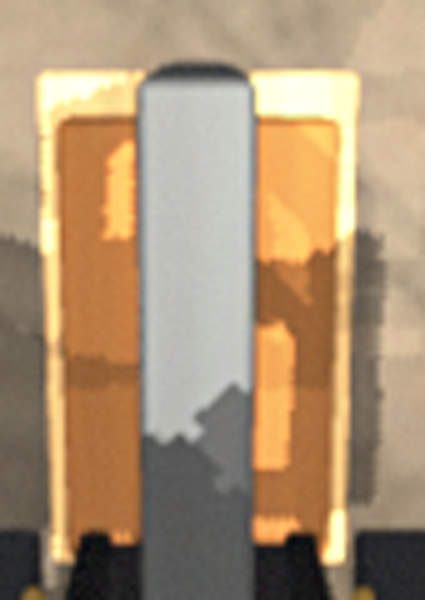

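View pics/t2.png

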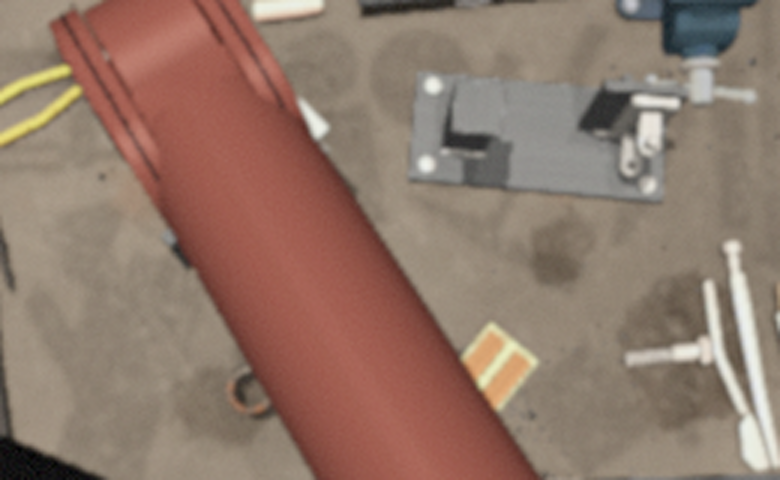

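```bash
python3 - <<'E'
from h import *
for p,y in [((.48,.12,.205),2.3),((.47,.0,.205),2.2),((.475,-.1,.205),2.05),((.47,-.28,.205),1.9)]: print(row(p,y))
E
```

```text
[-0.0138, -0.1429, -0.007, -0.0, -0.0, 0.0134]
[-0.1391, -0.2997, -0.007, -0.0, -0.0, 0.0293]
[-0.2597, -0.4151, -0.007, -0.0, -0.0, 0.0532]
[-0.4597, -0.6389, -0.007, -0.0, -0.0, 0.0771]
```

```bash
python3 -m inch '[[-0.007,-0.07,-0.007,0,0,0.006],[-0.0138,-0.1429,-0.007,0,0,0.0134],[-0.07,-0.22,-0.007,0,0,0.02],[-0.1391,-0.2997,-0.007,0,0,0.0293],[-0.2,-0.36,-0.007,0,0,0.04],[-0.2597,-0.4151,-0.007,0,0,0.0532],[-0.32,-0.48,-0.007,0,0,0.06],[-0.38,-0.55,-0.007,0,0,0.07],[-0.43,-0.61,-0.007,0,0,0.0771],[-0.4597,-0.6389,-0.007,0,0,0.0771]]' 1
python3 - <<'E'
from h import *
from cell import capture
st();pj=np.load("pj.npy")
c=capture("wrist");im=c["image"][:,:,::-1].copy();cv2.imwrite("pics/w3.png",im)
print(proj(c,T(pj,0,[(-.03,-.0855,.147)])))
draw(c,im,jig(pj),(0,0),1,(0,0,255));cv2.imwrite("pics/w3o.png",im)
c=capture("top");cv2.imwrite("pics/t3.png",c["image"][:,:,::-1])
E
```

```text
time: 9.6
ee_pos: [0.4692, -0.2828, 0.2048]
tool_rot: [-1.832, -2.552, 0.001]
force: [0.2, 0.5, -4.0]
opening: 0.0118
t 9.6 pos [ 0.4692 -0.2828  0.2048] yaw 1.8966 tilt [-0.0006 -0.0003] F [ 0.2  0.5 -4. ] M [ 0.11 -0.01 -0.01] op 0.0118
[[449.28721428 138.91120929]]
```

View pics/w3o.png

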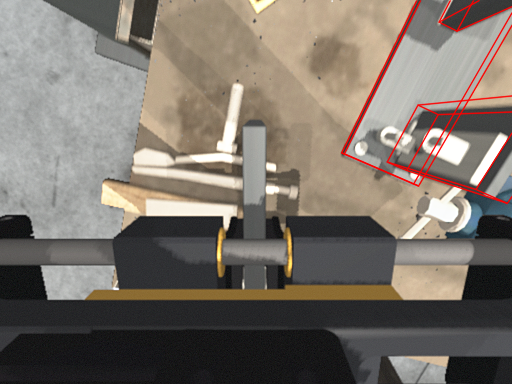

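View pics/t3.png

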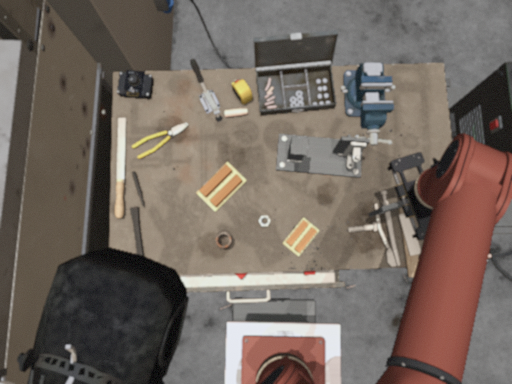

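```bash
cat > pz.py <<'E'
from h import *
import sys
def cyl(P,r,z0,z1,n=24):
    a=np.linspace(0,2*np.pi,n+1);s=[]
    for z in(z0,z1):
        V=np.c_[P[0]+r*np.cos(a),P[1]+r*np.sin(a),np.full(n+1,z)]; s+=list(zip(V[:-1],V[1:]))
    return s
def show(c,im,o,s,wh,P,pj,fn):
    a=cv2.resize(im[o[1]:o[1]+wh[1],o[0]:o[0]+wh[0]],None,fx=s,fy=s,interpolation=cv2.INTER_CUBIC);cv2.imwrite(fn+"r.png",a)
    for z0,z1 in((.047,.073),(.129,.147)): draw(c,a,cyl(P,.005,z0,z1),o,s)
    draw(c,a,jig(pj),o,s,(0,0,255));cv2.imwrite(fn+".png",a)
E
python3 - <<'E'
from pz import *
from cell import capture
c=capture("wrist");pj=np.load("pj.npy")
import pickle;pickle.dump(c,open("w3.pkl","wb"))
P=T(pj,0,[(-.03,-.0855,0)])[0]
show(c,c["image"][:,:,::-1],(340,90),5,(150,110),P,pj,"pics/w3z")
E
```

```text
(no output)
```

View pics/w3z.png

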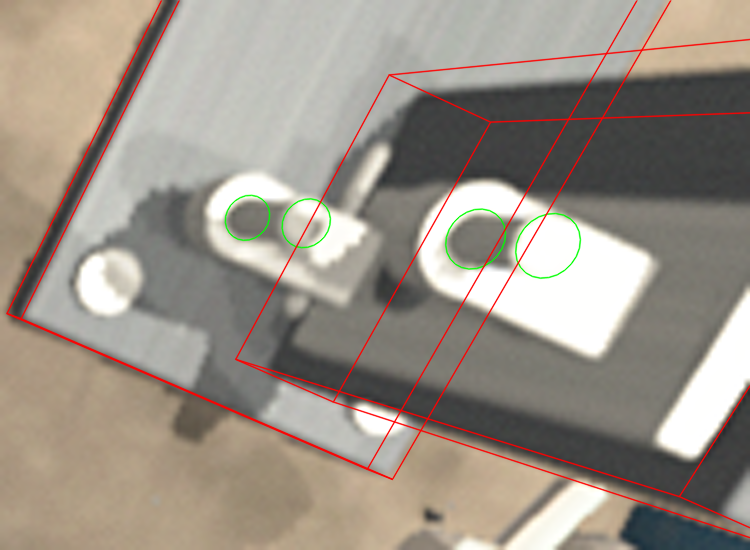

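View pics/w3zr.png

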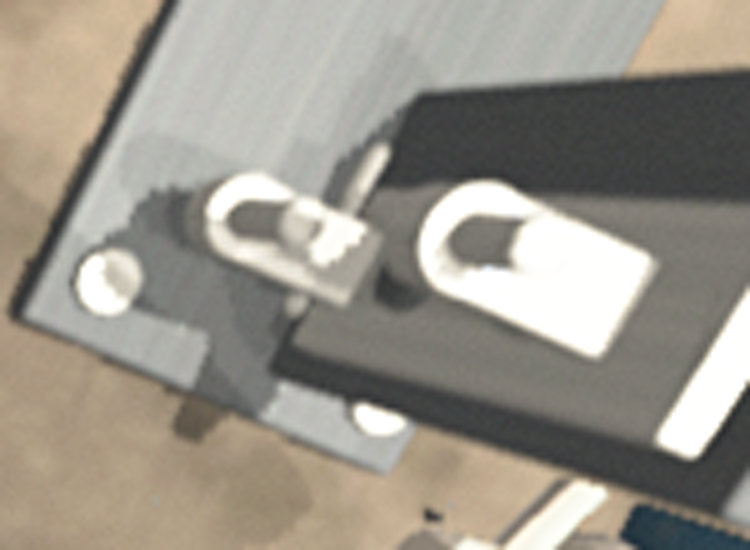

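```bash
python3 - <<'E'
from h import *
pj=np.load("pj.npy");P=T(pj,0,[(-.03,-.0855,0)])[0][:2]+[-.0004,.0002];np.save("P.npy",P);print(P,pj)
yaw=2.6;tp=P+.0843*np.array([np.cos(yaw),np.sin(yaw)]);jx=np.array([np.cos(pj[2]),np.sin(pj[2])]);pre=tp-.07*jx
print(tp,pre,row((*pre,.181),yaw))
E
```

```text
[ 0.59624235 -0.18244224] [ 0.63248958 -0.0994243  -0.069286  ]
[ 0.52400662 -0.13898548] [ 0.45417458 -0.13413934] [0.2395, 0.0537, 0.0398, 0.0, -0.0001, -0.1116]
```

```bash
python3 -m inch '[[0.03,0,0.005,0,0,-0.014],[0.07,0,0.01,0,0,-0.028],[0.11,0,0.02,0,0,-0.044],[0.15,0.01,0.03,0,0,-0.06],[0.18,0.02,0.0398,0,0,-0.076],[0.21,0.04,0.0398,0,0,-0.094],[0.2395,0.0537,0.0398,0,0,-0.11],[0.2395,0.0537,0.0398,0,0,-0.1116],[0.2395,0.0537,0.0398,0,0,-0.1116],[0.2395,0.0537,0.0398,0,0,-0.1116]]' 1
python3 - <<'E'
from h import *
from cell import capture
st();P=np.load("P.npy");pj=np.load("pj.npy")
yaw=2.6;tp=P+.0843*np.array([np.cos(yaw),np.sin(yaw)]);print(row((*tp,.181),yaw))
c=capture("top");cv2.imwrite("pics/t4.png",cv2.resize(c["image"][110:240,260:420,::-1],None,fx=4,fy=4,interpolation=cv2.INTER_CUBIC))
E
```

```text
time: 11.0
ee_pos: [0.454, -0.134, 0.1812]
tool_rot: [-0.841, -3.027, 0.0]
force: [0.7, -0.1, -3.4]
opening: 0.0117
t 11.0 pos [ 0.454  -0.134   0.1812] yaw 2.5998 tilt [-0.0001 -0.0001] F [ 0.7 -0.1 -3.4] M [ 0.07 -0.12 -0.01] op 0.0117
[-0.1043, 0.053, 0.0004, -0.0, -0.0, -0.0]
```

View pics/t4.png

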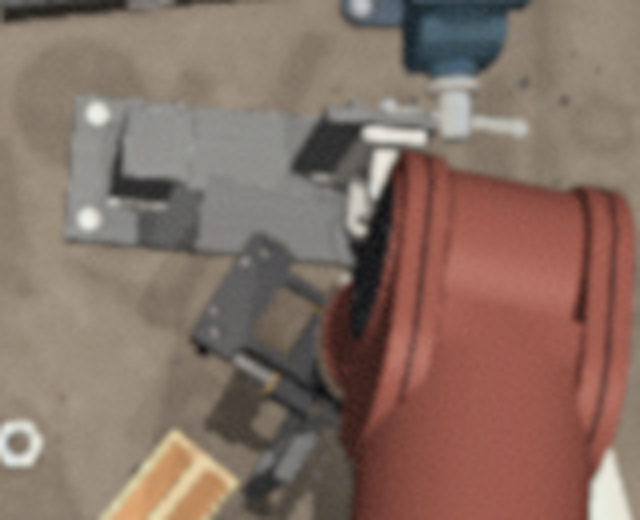

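```bash
python3 -m inch '[[-0.015,0.008,0,0,0,0],[-0.03,0.016,0,0,0,0],[-0.045,0.023,0,0,0,0],[-0.06,0.031,0,0,0,0],[-0.075,0.038,0,0,0,0],[-0.09,0.046,0,0,0,0],[-0.1,0.051,0,0,0,0],[-0.1043,0.053,0,0,0,0],[-0.1043,0.053,0,0,0,0],[-0.1043,0.053,0,0,0,0]]' 1
python3 - <<'E'
from h import *
from cell import capture
st();P=np.load("P.npy");yaw=2.6;tp=P+.0843*np.array([np.cos(yaw),np.sin(yaw)]);print(tp,row((*tp,.166),yaw))
for n in("scene","wrist"):
    c=capture(n);im=c["image"][:,:,::-1];cv2.imwrite(f"pics/{n}5.png",im)
E
```

```text
time: 12.3
ee_pos: [0.5239, -0.1386, 0.1812]
tool_rot: [-0.839, -3.027, 0.0]
force: [0.4, 0.3, -3.6]
opening: 0.0113
t 12.3 pos [ 0.5239 -0.1386  0.1812] yaw 2.6011 tilt [-0.0002 -0.0001] F [ 0.4  0.3 -3.6] M [ 0.13 -0.08 -0.03] op 0.0113
[ 0.52400662 -0.13898548] [-0.0006, -0.0004, 0.0254, -0.0, -0.0, 0.0002]
```

View pics/scene5.png

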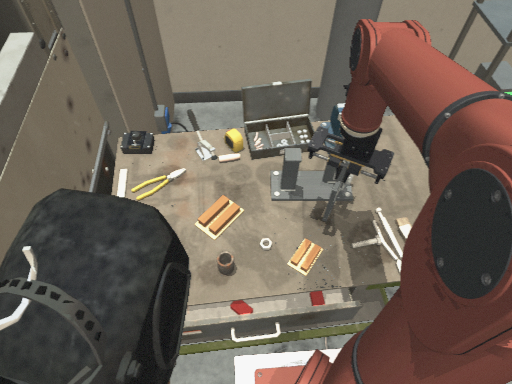

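View pics/wrist5.png

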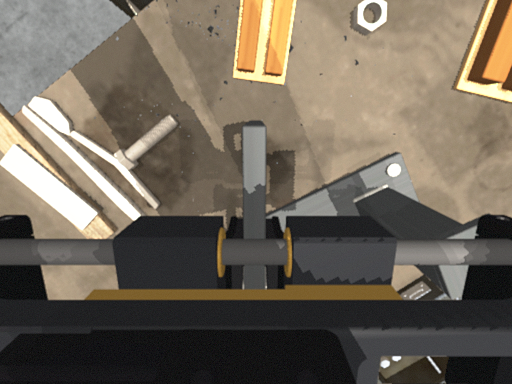

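```bash
python3 -m inch '[[-0.0004,-0.0004,0.005,0,0,0],[-0.0006,-0.0004,0.01,0,0,0],[-0.0006,-0.0004,0.015,0,0,0],[-0.0006,-0.0004,0.02,0,0,0],[-0.0006,-0.0004,0.023,0,0,0],[-0.0006,-0.0004,0.025,0,0,0],[-0.0006,-0.0004,0.026,0,0,0],[-0.0006,-0.0004,0.027,0,0,0],[-0.0006,-0.0004,0.028,0,0,0],[-0.0006,-0.0004,0.028,0,0,0]]' 1
python3 -c "
from h import *
st()"
```

```text
time: 13.65
ee_pos: [0.5241, -0.138, 0.1656]
tool_rot: [-0.838, -3.027, -0.0]
force: [-8.5, 4.7, 10.5]
opening: 0.0117
t 13.65 pos [ 0.5241 -0.138   0.1656] yaw 2.6018 tilt [-0.0004  0.0003] F [-8.5  4.7 10.5] M [ 0.94  1.6  -0.05] op 0.0117
```

```bash
python3 -m inch '[[0.0,0,-0.001,0,0,0],[0.001,0,-0.001,0,0,0],[0.002,0,-0.001,0,0,0],[0.0025,0,-0.001,0,0,0],[0.0025,0,-0.001,0,0,0],[0.0025,0,0,0,0,0],[0.0025,0,0.001,0,0,0],[0.0025,0,0.002,0,0,0],[0.0025,0,0.003,0,0,0],[0.0025,0,0.003,0,0,0]]' 1
python3 -c "
from h import *
st()"
```

```text
time: 14.9
ee_pos: [0.5235, -0.1377, 0.1637]
tool_rot: [0.837, 3.027, 0.0]
force: [3.7, -2.9, -6.6]
opening: 0.0115
t 14.9 pos [ 0.5235 -0.1377  0.1637] yaw 2.6018 tilt [ 0.0012 -0.0003] F [ 3.7 -2.9 -6.6] M [-0.71 -1.13 -0.09] op 0.0115
```

```bash
python3 -m inch '[[-0.0007,0,0.0,0,0,0],[-0.0007,0,0.001,0,0,0],[-0.0007,0,0.002,0,0,0],[-0.0007,0,0.003,0,0,0],[-0.0007,0,0.004,0,0,0],[-0.0007,0,0.005,0,0,0],[-0.0007,0,0.006,0,0,0],[-0.0007,0,0.007,0,0,0],[-0.0007,0,0.008,0,0,0],[-0.0007,0,0.008,0,0,0]]' 1
python3 -c "
from h import *
st()"
```

```text
time: 16.15
ee_pos: [0.5234, -0.1384, 0.1577]
tool_rot: [0.839, 3.028, 0.0]
force: [1.4, -1.4, -3.8]
opening: 0.0119
t 16.15 pos [ 0.5234 -0.1384  0.1577] yaw 2.6011 tilt [0.     0.0001] F [ 1.4 -1.4 -3.8] M [-0.47 -0.66 -0.05] op 0.0119
```

```bash
python3 -m inch '[[-0.0003,0,0.001,0,0,0],[-0.0003,0,0.002,0,0,0],[-0.0003,0,0.003,0,0,0],[-0.0003,0,0.004,0,0,0],[-0.0003,0,0.005,0,0,0],[-0.0003,0,0.006,0,0,0],[-0.0003,0,0.007,0,0,0],[-0.0003,0,0.008,0,0,0],[-0.0003,0,0.008,0,0,0],[-0.0003,0,0.008,0,0,0]]' 1
python3 -c "
from h import *
st()"
```

```text
time: 17.4
ee_pos: [0.5237, -0.1386, 0.1531]
tool_rot: [0.839, 3.027, -0.0]
force: [3.1, -3.0, -1.5]
opening: 0.0114
t 17.4 pos [ 0.5237 -0.1386  0.1531] yaw 2.6011 tilt [ 0.0004 -0.0001] F [ 3.1 -3.  -1.5] M [-0.76 -1.14 -0.02] op 0.0114
```

```bash
python3 -m inch '[[-0.0006,-0.0002,0.0,0,0,0],[-0.0006,-0.0002,0.002,0,0,0],[-0.0006,-0.0002,0.004,0,0,0],[-0.0006,-0.0002,0.006,0,0,0],[-0.0006,-0.0002,0.008,0,0,0],[-0.0006,-0.0002,0.01,0,0,0],[-0.0006,-0.0002,0.012,0,0,0],[-0.0006,-0.0002,0.014,0,0,0],[-0.0006,-0.0002,0.015,0,0,0],[-0.0006,-0.0002,0.015,0,0,0]]' 1
python3 -c "
from h import *
st()"
```

```text
time: 18.65
ee_pos: [0.5238, -0.1388, 0.144]
tool_rot: [0.839, 3.027, 0.0]
force: [3.3, -3.2, -1.3]
opening: 0.0116
t 18.65 pos [ 0.5238 -0.1388  0.144 ] yaw 2.6011 tilt [0.0001 0.    ] F [ 3.3 -3.2 -1.3] M [-0.74 -1.1  -0.05] op 0.0116
```

```bash
python3 -m inch '[[-0.0004,-0.0002,0.001,0,0,0],[-0.0004,-0.0002,0.002,0,0,0],[-0.0004,-0.0002,0.003,0,0,0],[-0.0004,-0.0002,0.004,0,0,0],[-0.0004,-0.0002,0.005,0,0,0],[-0.0004,-0.0002,0.006,0,0,0],[-0.0004,-0.0002,0.0065,0,0,0],[-0.0004,-0.0002,0.007,0,0,0],[-0.0004,-0.0002,0.0075,0,0,0],[-0.0004,-0.0002,0.0075,0,0,0]]' 1
python3 -c "
from h import *
st()"
```

```text
time: 19.9
ee_pos: [0.5239, -0.139, 0.1395]
tool_rot: [-0.839, -3.028, -0.0]
force: [3.2, -1.2, -1.8]
opening: 0.0114
t 19.9 pos [ 0.5239 -0.139   0.1395] yaw 2.6011 tilt [-0.  0.] F [ 3.2 -1.2 -1.8] M [-0.45 -0.87 -0.01] op 0.0114
```

```bash
python3 -m inch '[[-0.0002,0,0.0005,0,0,0],[-0.0002,0,0.001,0,0,0],[-0.0002,0,0.0015,0,0,0],[-0.0002,0,0.002,0,0,0],[-0.0002,0,0.0025,0,0,0],[-0.0002,0,0.0025,0,0,0],[-0.0002,0,0.0025,0,0,0],[-0.0002,0,0.0025,0,0,0],[-0.0002,0,0.0025,0,0,0],[-0.0002,0,0.0025,0,0,0]]' 1
python3 -c "
from h import *
st()"
```

```text
time: 21.15
ee_pos: [0.5238, -0.1386, 0.1384]
tool_rot: [-0.838, -3.027, -0.0]
force: [-2.7, 1.7, 7.4]
opening: 0.0118
t 21.15 pos [ 0.5238 -0.1386  0.1384] yaw 2.6014 tilt [-0.0005  0.0002] F [-2.7  1.7  7.4] M [ 0.15  0.34 -0.08] op 0.0118
```

```bash
cat > arc.py <<'E'
from h import *
import sys
P=np.array(eval(sys.argv[1]));gx=float(sys.argv[2]);z=float(sys.argv[3])
for y in eval(sys.argv[4]):
    print(y,row((P[0]+gx*np.cos(y),P[1]+gx*np.sin(y),z),y))
E
python3 arc.py '(.5961,-.1820)' .0843 .139 '[2.6,2.55,2.5,2.45,2.4,2.35,2.3,2.25]'
```

```text
2.6 [-0.0, 0.0002, -0.001, -0.0, -0.0001, 0.0002]
2.55 [-0.0002, 0.0072, -0.001, -0.0, -0.0001, 0.0082]
2.5 [-0.0007, 0.0142, -0.001, -0.0, -0.0001, 0.0161]
2.45 [-0.0016, 0.0212, -0.001, -0.0, -0.0001, 0.0241]
2.4 [-0.0028, 0.0281, -0.001, -0.0, -0.0001, 0.0321]
2.35 [-0.0044, 0.0349, -0.001, -0.0, -0.0001, 0.04]
2.3 [-0.0063, 0.0417, -0.001, -0.0, -0.0001, 0.048]
2.25 [-0.0086, 0.0484, -0.001, -0.0, -0.0001, 0.0559]
```

```bash
python3 -m inch '[[0,0,-0.001,0,0,0],[-0.0002,0.007,-0.001,0,0,0.008],[-0.0007,0.0141,-0.001,0,0,0.016],[-0.0016,0.0211,-0.001,0,0,0.024],[-0.0028,0.028,-0.001,0,0,0.032],[-0.0044,0.0348,-0.001,0,0,0.04],[-0.0063,0.0417,-0.001,0,0,0.048],[-0.0086,0.0484,-0.001,0,0,0.0559],[-0.0086,0.0484,-0.001,0,0,0.0559],[-0.0086,0.0484,-0.001,0,0,0.0559]]' 1
python3 -c "
from h import *
st()"
python3 arc.py '(.5961,-.1820)' .0843 .139 '[2.2,2.15,2.1,2.05,2.0,1.95,1.9,1.85,1.8]'
```

```text
time: 22.4
ee_pos: [0.5431, -0.1169, 0.1384]
tool_rot: [-1.353, -2.835, 0.0]
force: [-0.3, -0.2, 1.0]
opening: 0.0119
t 22.4 pos [ 0.5431 -0.1169  0.1384] yaw 2.251 tilt [-0.0006  0.0002] F [-0.3 -0.2  1. ] M [-0.25 -0.08 -0.09] op 0.0119
2.2 [0.0003, 0.0076, -0.001, -0.0001, -0.0001, 0.0081]
2.15 [-0.0002, 0.0146, -0.001, -0.0001, -0.0001, 0.0161]
2.1 [-0.0011, 0.0216, -0.001, -0.0001, -0.0001, 0.024]
2.05 [-0.0023, 0.0285, -0.001, -0.0001, -0.0001, 0.032]
2.0 [-0.0039, 0.0353, -0.001, -0.0001, -0.0001, 0.0399]
1.95 [-0.0058, 0.0421, -0.001, -0.0001, -0.0001, 0.0479]
1.9 [-0.0081, 0.0487, -0.001, -0.0001, -0.0001, 0.0559]
1.85 [-0.0107, 0.0553, -0.001, -0.0001, -0.0001, 0.0638]
1.8 [-0.0136, 0.0617, -0.001, -0.0001, -0.0001, 0.0718]
```

```bash
python3 -m inch '[[0.0002,0.0074,-0.0002,0,0,0.0081],[-0.0003,0.0144,-0.0002,0,0,0.0161],[-0.0011,0.0214,-0.0002,0,0,0.024],[-0.0023,0.0284,-0.0002,0,0,0.032],[-0.0039,0.0352,-0.0002,0,0,0.04],[-0.0058,0.042,-0.0002,0,0,0.0479],[-0.0081,0.0486,-0.0002,0,0,0.0559],[-0.0107,0.0552,-0.0002,0,0,0.0638],[-0.0136,0.0616,-0.0002,0,0,0.0718],[-0.0136,0.0616,-0.0002,0,0,0.0718]]' 1
python3 - <<'E'
from h import *
from cell import capture
st()
c=capture("wrist");im=c["image"][:,:,::-1].copy();cv2.imwrite("pics/w6.png",im)
E
python3 arc.py '(.5961,-.1820)' .0843 .139 '[1.75,1.7,1.65,1.6,1.55,1.53,1.5]'
```

```text
time: 23.65
ee_pos: [0.5773, -0.1, 0.1386]
tool_rot: [-1.953, -2.461, 0.0]
force: [-0.2, -0.7, 1.2]
opening: 0.0115
t 23.65 pos [ 0.5773 -0.1     0.1386] yaw 1.7998 tilt [-0.0001  0.0001] F [-0.2 -0.7  1.2] M [-0.33 -0.15  0.02] op 0.0115
1.75 [0.0002, 0.0067, -0.0006, -0.0, -0.0, 0.008]
1.7 [-0.0004, 0.0137, -0.0006, -0.0, -0.0, 0.016]
1.65 [-0.0012, 0.0207, -0.0006, -0.0, -0.0, 0.0239]
1.6 [-0.0025, 0.0276, -0.0006, -0.0, -0.0, 0.0319]
1.55 [-0.004, 0.0345, -0.0006, -0.0, -0.0, 0.0398]
1.53 [-0.0047, 0.0372, -0.0006, -0.0, -0.0, 0.043]
1.5 [-0.0059, 0.0412, -0.0006, -0.0, -0.0, 0.0478]
```

View pics/w6.png

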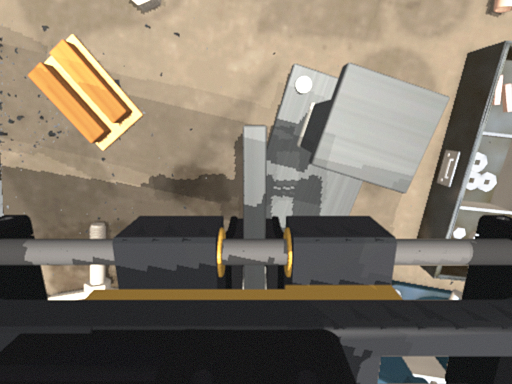

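```bash
python3 -m inch '[[0.0001,0.0067,0,0,0,0.008],[-0.0004,0.0137,0,0,0,0.016],[-0.0012,0.0207,0,0,0,0.0239],[-0.0025,0.0276,0,0,0,0.0319],[-0.004,0.0345,0,0,0,0.0398],[-0.0044,0.0358,0,0,0,0.0414],[-0.0044,0.0358,0,0,0,0.0414],[-0.0044,0.0358,0,0,0,0.0414],[-0.0044,0.0358,0,0,0,0.0414],[-0.0044,0.0358,0,0,0,0.0414]]' 1
python3 - <<'E'
from h import *
from cell import capture
st()
c=capture("wrist");im=c["image"][:,:,::-1].copy();cv2.imwrite("pics/w7.png",im)
E
python3 arc.py '(.5961,-.1820)' .0843 .1385 '[1.52,1.5,1.49,1.48,1.47]'
```

```text
time: 24.95
ee_pos: [0.5988, -0.0978, 0.1388]
tool_rot: [2.257, 2.186, 0.0]
force: [0.2, -1.2, 1.0]
opening: 0.0119
t 24.95 pos [ 0.5988 -0.0978  0.1388] yaw 1.5388 tilt [ 0. -0.] F [ 0.2 -1.2  1. ] M [-0.44 -0.26  0.14] op 0.0119
1.52 [-0.0, 0.0027, 0.0004, 0.0, 0.0, 0.003]
1.5 [-0.0001, 0.0055, 0.0004, 0.0, 0.0, 0.0062]
1.49 [-0.0002, 0.0069, 0.0004, 0.0, 0.0, 0.0078]
1.48 [-0.0002, 0.0083, 0.0004, 0.0, 0.0, 0.0094]
1.47 [-0.0003, 0.0097, 0.0004, 0.0, 0.0, 0.0109]
```

View pics/w7.png

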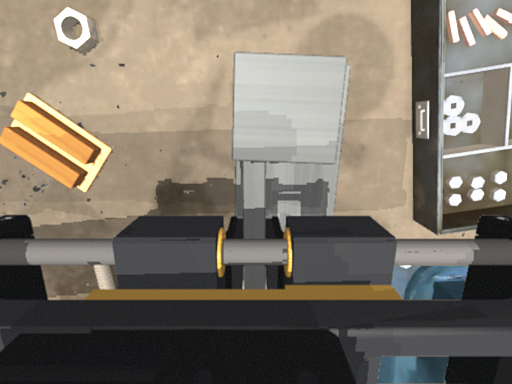

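```bash
python3 -m inch '[[0,0.0014,0,0,0,0.0015],[0,0.0027,0,0,0,0.003],[0,0.004,0,0,0,0.0045],[-0.0001,0.0055,0,0,0,0.0062],[-0.0001,0.0055,0,0,0,0.0062],[-0.0001,0.0055,0,0,0,0.0062],[-0.0001,0.0055,0,0,0,0.0062],[-0.0001,0.0055,0,0,0,0.0062],[-0.0001,0.0055,0,0,0,0.0062],[-0.0001,0.0055,0,0,0,0.0062]]' 1
python3 -c "
from h import *
st()"
```

```text
time: 26.25
ee_pos: [0.6021, -0.0979, 0.1388]
tool_rot: [2.299, 2.141, 0.0]
force: [1.5, -1.3, 1.2]
opening: 0.0118
t 26.25 pos [ 0.6021 -0.0979  0.1388] yaw 1.4997 tilt [ 0.0001 -0.    ] F [ 1.5 -1.3  1.2] M [-0.56 -0.26  0.14] op 0.0118
```

```bash
python3 -m inch '[[0,0.0007,0,0,0,0.0008],[0,0.0014,0,0,0,0.0016],[0,0.0021,0,0,0,0.0024],[0,0.0021,0,0,0,0.0024],[0,0.0021,0,0,0,0.0024],[0,0.0021,0,0,0,0.0024],[0,0.0021,0,0,0,0.0024],[0,0.0021,0,0,0,0.0024],[0,0.0021,0,0,0,0.0024],[0,0.0021,0,0,0,0.0024]]' 1
python3 -c "
from h import *
st()"
```

```text
time: 27.5
ee_pos: [0.6027, -0.0979, 0.1387]
tool_rot: [-2.314, -2.123, 0.002]
force: [-5.0, -1.7, 6.4]
opening: 0.0113
t 27.5 pos [ 0.6027 -0.0979  0.1387] yaw 1.4847 tilt [-0.0013 -0.    ] F [-5.  -1.7  6.4] M [-0.51  1.02  0.27] op 0.0113
```

```bash
python3 -m inch '[[0,0,0,0,0,0],[0,0,0,0,0,0],[0,0,0,0,0,0],[0,0,0,0,0,0],[0,0,0,0,0,0],[0,0,0,0,0,0],[0,0,0,0,0,0],[0,0,0,0,0,0],[0,0,0,0,0,0],[0,0,0,0,0,0]]' 0
python3 -c "
from h import *
st()
from cell import capture
c=capture('wrist');cv2.imwrite('pics/w8.png',c['image'][:,:,::-1])"
```

```text
time: 28.75
ee_pos: [0.6034, -0.0979, 0.1387]
tool_rot: [-2.315, -2.124, -0.0]
force: [-0.2, -0.4, 1.2]
opening: 0.0434
t 28.75 pos [ 0.6034 -0.0979  0.1387] yaw 1.4846 tilt [-0.      0.0001] F [-0.2 -0.4  1.2] M [-0.08 -0.17 -0.  ] op 0.0434
```

View pics/w8.png

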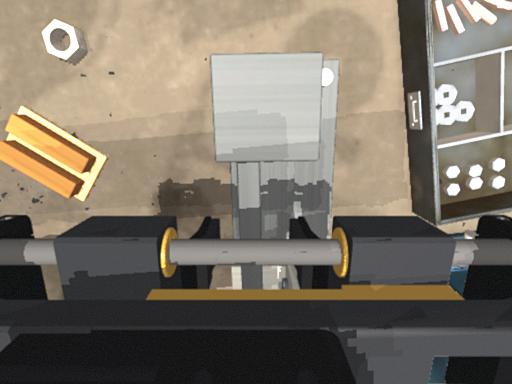

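```bash
python3 -m inch '[[0,0.005,0,0,0,-0.001],[0,0.01,0,0,0,-0.002],[0,0.015,0,0,0,-0.0027],[0,0.018,0,0,0,-0.0027],[0,0.02,0,0,0,-0.0027],[0,0.021,0,0,0,-0.0027],[0,0.022,0,0,0,-0.0027],[0,0.023,0,0,0,-0.0027],[0,0.0235,0,0,0,-0.0027],[0,0.0235,0,0,0,-0.0027]]' 0
python3 -c "
from h import *
st()"
```

```text
time: 30.05
ee_pos: [0.6174, -0.0991, 0.1387]
tool_rot: [-2.297, -2.143, 0.0]
force: [-0.7, -0.7, 0.5]
opening: 0.0437
t 30.05 pos [ 0.6174 -0.0991  0.1387] yaw 1.5016 tilt [-0.0001  0.0001] F [-0.7 -0.7  0.5] M [ 0.04 -0.04  0.02] op 0.0437
```

```bash
python3 -m inch '[[0,0.0005,0,0,0,0],[0,0.001,0,0,0,0],[0,0.0013,0,0,0,0],[0,0.0016,0,0,0,0],[0,0.0018,0,0,0,0],[0,0.002,0,0,0,0],[0,0.0022,0,0,0,0],[0,0.0024,0,0,0,0],[0,0.0025,0,0,0,0],[0,0.0025,0,0,0,0]]' 0
python3 -c "
from h import *
st()"
```

```text
time: 31.3
ee_pos: [0.6186, -0.0992, 0.1387]
tool_rot: [-2.297, -2.143, 0.001]
force: [-5.3, 1.9, 2.2]
opening: 0.0436
t 31.3 pos [ 0.6186 -0.0992  0.1387] yaw 1.5016 tilt [-0.0007  0.0001] F [-5.3  1.9  2.2] M [ 0.21  0.95 -0.04] op 0.0436
```

```bash
python3 -m inch '[[0,-0.006,0,0,0,0],[0,-0.012,0,0,0,0],[0,-0.02,0,0,0,0],[0,-0.026,0,0,0,0],[0,-0.0275,0,0,0,0],[0,-0.0275,-0.02,0,0,0],[0,-0.0275,-0.05,0,0,0],[0,-0.0275,-0.1,0,0,0],[0,-0.0275,-0.16,0,0,0],[0,-0.0275,-0.22,0,0,0]]' 0
python3 -m inch '[[0,-0.05,-0.05,0,0,0],[0,-0.1,-0.05,0,0,0],[0.05,-0.15,-0.05,0,0,0],[0.12,-0.18,-0.05,0,0,0],[0.2,-0.2,-0.05,0,0,0],[0.28,-0.2,-0.05,0,0,0],[0.36,-0.2,-0.05,0,0,0],[0.44,-0.2,-0.05,0,0,0],[0.5,-0.2,-0.05,0,0,0],[0.5,-0.2,-0.05,0,0,0]]' 0
python3 - <<'E'
from h import *
from cell import capture
st();pj=np.load("pj.npy");P=(.5961,-.1820)
for n,o,wh,s in(("top",(250,110),(140,110),5),("scene",(250,120),(130,100),6)):
    c=capture(n);a=cv2.resize(c["image"][o[1]:o[1]+wh[1],o[0]:o[0]+wh[0],::-1],None,fx=s,fy=s,interpolation=cv2.INTER_CUBIC);cv2.imwrite(f"pics/{n}9.png",a)
    draw(c,a,gate((*P,1.5015),.025),o,s);cv2.imwrite(f"pics/{n}9o.png",a)
E
```

```text
time: 32.55
ee_pos: [0.6026, -0.098, 0.2735]
tool_rot: [2.296, 2.143, 0.002]
force: [0.5, 0.0, -0.1]
opening: 0.0438
time: 33.8
ee_pos: [0.5028, 0.2131, 0.3021]
tool_rot: [-2.291, -2.149, -0.003]
force: [-0.3, -0.0, -0.2]
opening: 0.0437
t 33.8 pos [0.5028 0.2131 0.3021] yaw 1.5069 tilt [0.0009 0.0019] F [-0.3 -0.  -0.2] M [-0.05 -0.11  0.06] op 0.0437
```

View pics/scene9.png

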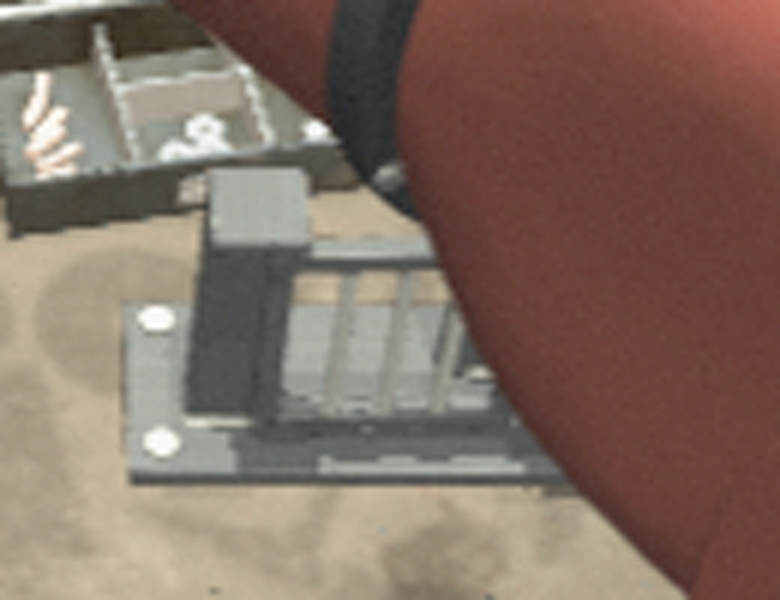

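View pics/scene9o.png

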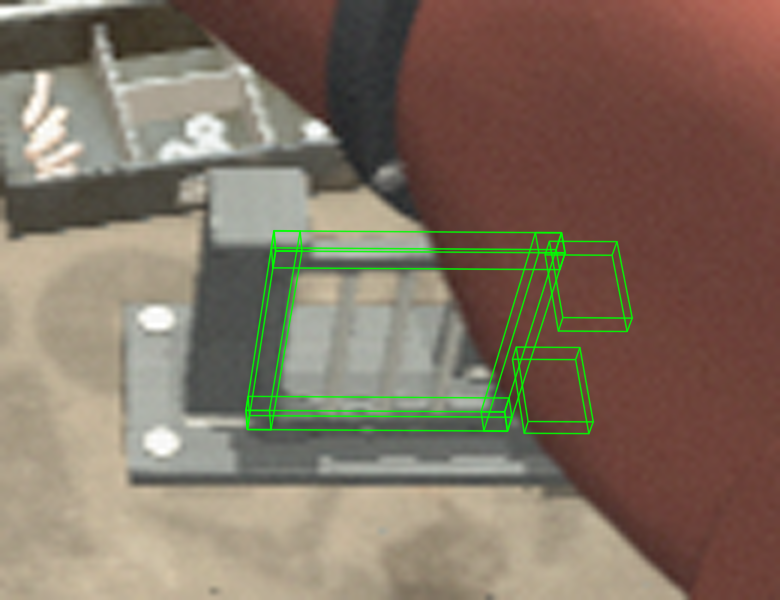

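View pics/top9o.png

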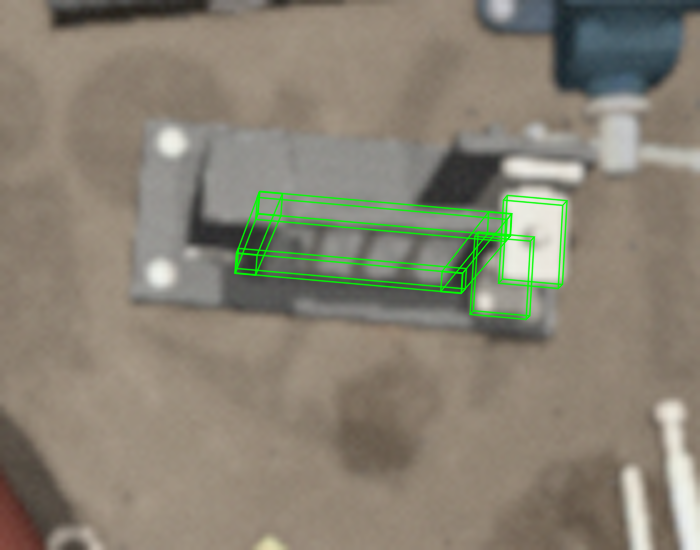

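```bash
python3 -c "
from cell import manip
print(manip.finish_job())"
```

```text
the job is handed in; nothing more can be done
None
```

The gate is on both pins and shut against the stop, under the tab, and I handed the job in at about 34 s. No verdict came back.

- **Lift and fit:** I lifted the gate from the full-size stand and found the pins with the wrist camera, about 10.5 mm to the robot's right of the slot middle. I brought the lower eye in under the upper arm and felt for the pins with the gate about 63° open. First contact was about 14 N upward with 10 N sideways, so I shifted 1.5 mm and the eyes then slid down freely.
- **Seating:** The gate seated at about 11 N, within 1.5 mm of the height I had worked out.
- **Swing:** I swung it shut in steps along the pin arc with about 5 N or less on the gate. I then released it and pressed it once more with one finger. It met the stop at about 5 N.
- **Last checks:** The computed outline of the seated, shut gate matched the last top and scene pictures within a pixel or two, with the free end under the tab. In the scene picture the arm hid the eyes, so there I could see only the free end and bars; the top picture shows the upper eye in place. The robot was clear and touching nothing.
- **Bystanders:** I never went near the nut, bolt, pipe offcut or pliers, but I did not measure them again at the end.

The forces are readings taken at the end of each move, so brief peaks in between were not seen. None of the readings came near the 35 N limit.

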